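# Unsnap the filter cover of the craft dust collector

### The job

The dust collector's filter is due for a change. Gently push in the orange snap tab of its teal cover and, with the tab held in, pry that edge of the cover up off its catch without forcing the tab or the latch; then take the cover off, lay it right way up in the middle of the green cutting mat and let go. Leave everything else on the table where it stands.

Things in the scene. Friction and masses are not known exactly. Their poses are not given: they have to be found in the camera images.
- collector: Table-top dust collector, light grey box, fixed, 200 long (x), 190 wide (y). Origin on the table under the middle of the cover's seat; +x from the front wall (outer face at x = -85 mm: tab, catch, red switch) to the rear ledge (top at 92 mm). The cover lies on its deck, 80 mm above the table, between side rails 8 mm high and 153 mm apart, over a well; the filter's top is 30 mm below the deck.
- catch (a point): Middle of the upper outer edge of the catch: a dark strip on the front wall, 50 wide, standing out 3 mm, from 64 to 69 mm above the table. When the tab edge of the cover was raised 12 mm or more and the tab is let go, the hook rests on top of it and keeps that edge about 11 mm up.
- cover: Teal filter cover, loose, 0.22 to 0.31 kg: plate 170 (x) x 150 (y) x 5 mm. Origin: centre of the plate's underside; +x from the tab edge to the lug edge, z up. Open middle 80 (x) x 96 (y) mm, crossed by the grip bridge. A rib 6 mm deep under the plate keeps it from sliding towards the tab side until that edge is raised; seated, it has 1 to 2 mm of play. Laid on a flat surface it leans 0.13 rad on the tab's hook.
- lugs (a point): Midway between the tips of the two rear lugs (y = +-45 mm), which stand 8 mm out of the cover's rear edge, 3.5 thick, with 2 mm of room under the collector's ledge. To free them raise the tab edge (0.25 rad at most), draw the cover about 15 mm towards the tab side, then lift.
- tab: Orange plastic snap tab, an upright lever 46 wide and 5 thick on the cover's front edge. Origin on its pivot (axis y), in the cover's frame at x = -87.5, z = 2.5 mm; axes as the cover's at rest. Pushing the paddle above inward (+x) swings the hook below outward: 0.2 rad frees it, the stop is at 0.28 rad. The paddle ends 38 mm above the pivot. Over 20 N on tab or hook may break them.
- tab_face (a point): Middle of the tab's outer face at rest (fixed to the cover, does not follow the tab), 24 mm above the pivot, 106.5 mm above the table. Pushed here the cover slides in 1 to 2 mm, then the tab gives: free after 5 mm more, stop after 7; spring 2 N to start, 5 N at the stop. Pushing lower takes more, tends to raise the cover and binds the hook: if it will not lift with 10 N, push higher and farther in.
- lip (a point): Underside of the finger lip at the paddle's top, halfway out. The lip is 46 wide and 4 thick and points 8 mm outward, away from the cover; its underside is 10 mm above tab_face. A fingertip tilted in under it can push the paddle and lift at once. Follows the tab.
- hook (a point): Upper inner edge of the tab's hook, which points inward (+x), 20 to 25 mm under the pivot; at rest 1.5 mm below the catch and about 2.5 mm in under it. Follows the tab.
- bridge (a point): Middle of the grip bridge, a bar along the cover's x, 14 wide (y), 92 long, its top 20 mm above the plate's underside; this point is 14 mm above it. On each side the plate is open, 41 mm (y) x 80 mm (x), so fingers can reach past the bar and close along y.
- mat: Green cutting mat with a pale grid, fixed, 280 (x) x 220 (y) x 3 mm, flat on the table. Origin: centre of its underside.
- goblet: Blue glass goblet, 76 across, 120 high. Origin: centre of its underside. Bystander, loose: leave it.
- candle: Pink candle in a glass, 76 across, 85 high. Origin: centre of its underside. Bystander, loose: leave it.
- jar: Jar with pink and tan filling and a gold lid, 74 across, 116 high. Origin: centre of its underside. Bystander, loose: leave it.
- pin_tin: Low clear pot with a red lid, 70 across, 42 high. Origin: centre of its underside. Bystander, loose: leave it.
- ribbon: Spool of blue ribbon lying flat, 64 across, 33 high. Origin: centre of its underside. Bystander, loose: leave it.
- new_filter: New white pleated filter, 136 x 116 x 18 mm, lying flat. Origin: centre of its underside. Bystander, loose: leave it.
- paper_roll: White paper roll standing up, 100 across, 110 high. Origin: centre of its underside. Bystander, loose: leave it.

How it is judged:
On the way:
1. the tab side of the cover has come up off the catch (z of tab_face in the frame of collector above 0.1135 m), for 0.1 s.
At the end, for the whole second after the job is handed in: The cover lies right way up (within 0.25 rad of level) on the green mat, its centre within 60 mm of the mat's centre and less than 30 mm above the table, let go and at rest (horizontal distance between cover and mat below 0.06 m and angle between cover's own z axis and vertical below 0.25 rad and height (world z) of cover below 0.03 m and linear speed of cover below 0.02 m/s); the robot touches nothing.
It fails at once if the latch is torn at: the tab's hook bears on the collector's catch with over 25 N (contact force between tab and collector above 25 N).
It fails at once if the tab is overloaded: the fingers bear on it with over 30 N (contact force between the fingers and tab above 30 N).
It fails at once if a bystander (goblet, candle, jar, pin tin, ribbon spool, new filter or paper roll) is moved by over 30 mm (distance of any of goblet, candle, jar, pin_tin, ribbon, new_filter, paper_roll from where it was at the start of the episode above 0.03 m).
It also fails if it takes over 72 s, if anything falls off the work surface, if the arm or the gripper's body presses on something with over 40 N, if the wrist force passes 120 N, or if a joint passes its speed limit or range.

### The arm

A 6-joint arm with a two-finger parallel gripper is mounted at the origin on the work surface. World frame = base frame: x ahead of the robot, y to its left, z up, the work surface at z = 0. Lengths are in m, angles in rad, forces in N, time in s.
With the tool pointing down it reaches from about 0.25 to 0.8 m from the base axis. Payload 8.5 kg.
Tool frame: the origin (TCP) lies between the finger pads; the fingertips stand 19 mm ahead of it and the grasp point (between the pads) is the TCP; z points along the fingers, y is the direction in which the jaws open and shut (so a half turn about z gives the same grasp; the last joint's range is limited). The gripper opens to 85 mm and grips with 20 to 120 N. Pads are 22 mm wide; open, the fingers measure 114 mm over their backs; the gripper's body (76 mm by 85 mm) begins 54 mm behind the grasp point. The pads swing forward as they close: fully open they stand 13 mm farther back than shut.
Start: joints at [1.278, 0.238, -0.013, 1.319, 0, 1.571], TCP at [0.152, 0.503, 0.25] pointing down, gripper open.
Joint ranges: [-2.66, 2.66], [-1.03, 1.9], [-1.14, 1.46], [-1.82, 2.27], [-1.45, 1.34], [-3.14, 3.14]. Speed limits (rad/s): [2.22, 2.22, 2.79, 3.14, 3.14, 3.14].

### API

Orientations are given as [roll, pitch, yaw] about the fixed x, y, z axes, in that order (R = Rz(yaw) Ry(pitch) Rx(roll)).
In Python, from plant import arm, capture, ticket gives the robot as it stands. The module is installed in compiled form; this text tells all that it offers.
- The arm moves only by the tool send_rows, never from a script. Its argument "deltas" is one flat list of numbers, 4 for each row, row after row: the shift along the world's x, y, z in cm, then the turn about the world's z in units of 8 degrees (1.0 is 8 degrees). A call has 1 to 8 rows; each row shifts and turns the commanded pose from where the row before left it; what a row does not reach is not made up. A row lasts 1/10 s, in which the tool goes at most 50 mm and 8.59 degrees, less where a joint would pass 70% of its speed; a pose out of reach is approached as far as the arm can. A call is refused whole if a number of a shift passes 5 or a number of a turn 1, either way. A call with a gripper value outside its range is refused whole. "fingers" is the closure, from 0 (fully open) to 1 (shut), set as the call begins (left out, the last holds). The fingers move at their own pace and stop on an object; the grip force is fixed at half the most. Time passes only in rows, so rows that do not move let the fingers close. It gives the time, the measured TCP pose, the force and the opening at its end, in the units of the state.
- arm.get_state(): the state, without advancing time (a new reading comes with each control period).
- capture(name): name is "side" or "top"; returns a dict with "color" (480x640x3 uint8, red, green, blue), "intrinsics" (3x3 intrinsics, pixels), "camera_from_world" (4x4, takes a point from world to camera coordinates). Camera axes: x right, y down, z forward; pixel columns grow to the right and rows downward; lengths in m; the calibration is good to about 2 mm. A picture is of the moment at which its call begins. There is no depth.
- ticket.close_job(): hands the job in, once; it reports no verdict.
The state is a dict: "clock": time; "joint_positions": joint angles; "qvel": joint speeds; "tau": joint torques, N m; "eef_pos": TCP position; "tool_rot": TCP orientation; "force": force on the tool from outside, world axes, zero at the start; "moment": the same for the moment, N m; "finger_gap": finger opening in m.
Only numpy, scipy, OpenCV 4.12 (cv2) and the standard library are available. Lean on these libraries where they do the work, as an engineer would, in place of code of your own. Each camera call takes 0.05 s, during which the arm holds its last target.

## Working session

There is one attempt and no reset: what is moved stays moved. The work goes in short steps, Python scripts to look and compute and a tool call to move; the robot and the scene stay as the last step left them, time stands still between calls to the robot, and variables do not carry over. Pictures are saved under pics/ and viewed, and the job is handed in when it is done.

Besides the shell and the picture viewer there is one more tool, called after ">>>" by a JSON object that holds its "api" and its "payload". send_rows: Moves the arm, as the interface text tells. Its arguments: {"type":"object","properties":{"deltas":{"type":"array","items":{"type":"number"}},"fingers":{"type":"number"}},"required":["deltas"]}

```bash
mkdir -p pics; ls; python3 - <<'E'
from plant import arm, capture
import cv2
for n in ("side","top"):
    c=capture(n); cv2.imwrite(f"pics/{n}0.png",c["color"][:,:,::-1]); print(n,c["intrinsics"].tolist(),c["camera_from_world"].round(4).tolist())
s=arm.get_state()
print(s)
E
```

```text
pics
side [[592.0768835441945, 0.0, 320.30923319848785], [0.0, 592.0768835441945, 226.59032063687798], [0.0, 0.0, 1.0]] [[-0.9981, -0.0595, -0.0134, 0.5878], [-0.0193, 0.5165, -0.8561, 0.123], [0.0579, -0.8542, -0.5166, 1.6855], [0.0, 0.0, 0.0, 1.0]]
top [[443.56188430793804, 0.0, 323.5365583834358], [0.0, 443.56188430793804, 234.02080700177962], [0.0, 0.0, 1.0]] [[-0.0067, -1.0, 0.001, 0.0038], [-0.9799, 0.0064, -0.1994, 0.5814], [0.1994, -0.0023, -0.9799, 1.2392], [0.0, 0.0, 0.0, 1.0]]
{'clock': 0.1, 'joint_positions': array([ 1.27802866e+00,  2.38751476e-01, -1.41955473e-02,  1.31918423e+00,
       -3.06188804e-05,  1.57082447e+00]), 'qvel': array([-0.00110153, -0.00170974,  0.00117642, -0.00068593,  0.00033722,
       -0.00012391]), 'tau': array([-4.05181936e-04, -5.39719319e+01,  3.46998525e+01,  1.34245312e-02,
       -1.46605435e-04, -1.45276584e-05]), 'eef_pos': array([0.15142296, 0.50231911, 0.24971582]), 'tool_rot': array([-3.14025773e+00,  3.06564270e-05,  2.84879688e+00]), 'force': array([-0.1555978 , -0.36992744,  0.41533568]), 'moment': array([ 0.06422058,  0.01638202, -0.04449131]), 'finger_gap': 0.08581251849339327}
```

View pics/side0.png

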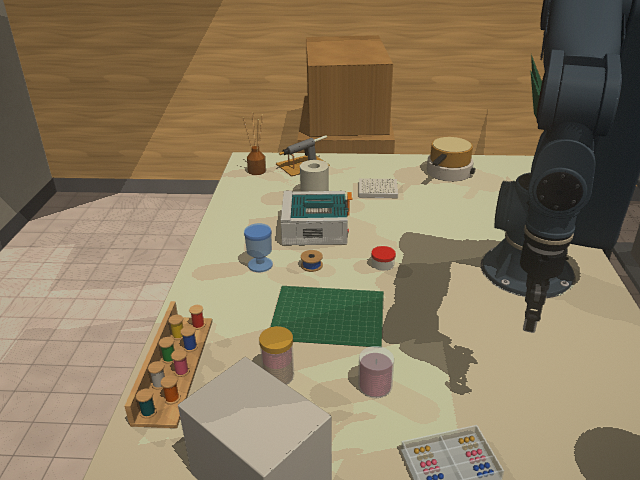

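View pics/top0.png

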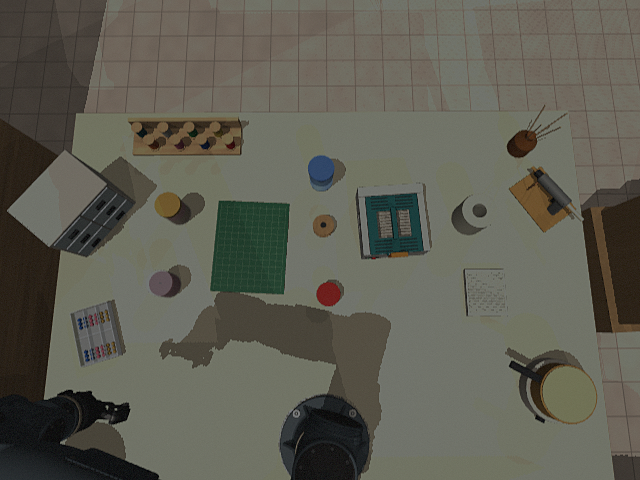

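Tab faces the robot (top view orange at about (399,255)); mat centre near (250,247). Now a zoom and measurement.

```bash
cat > h.py <<'E'
import numpy as np, cv2
from plant import arm, capture
def ray(c,u,v):
    K=c["intrinsics"];T=c["camera_from_world"];R=T[:3,:3]
    o=-R.T@T[:3,3]; d=R.T@np.linalg.solve(K,[u,v,1.]); return o,d
def onz(c,u,v,z):
    o,d=ray(c,u,v); return o+d*(z-o[2])/d[2]
def proj(c,p):
    q=c["intrinsics"]@(c["camera_from_world"]@np.append(p,1))[:3]; return q[:2]/q[2]
def crop(c,x0,y0,x1,y1,name,s=5):
    cv2.imwrite(name,cv2.resize(c["color"][y0:y1,x0:x1,::-1],None,fx=s,fy=s,interpolation=cv2.INTER_CUBIC))
E
python3 - <<'E'
from h import *
t=capture("top");s=capture("side")
crop(t,345,170,445,270,"pics/t1.png",6);crop(s,265,165,405,265,"pics/s1.png",5)
def mask(c,lo,hi):
    h=cv2.cvtColor(c["color"],cv2.COLOR_RGB2HSV); return cv2.inRange(h,lo,hi)
def big(m):
    cs,_=cv2.findContours(m,0,2); return max(cs,key=cv2.contourArea)
g=mask(t,(60,90,30),(85,255,255)); k=big(g[:, :300].copy()); r=cv2.minAreaRect(k); print("mat px",r); b=cv2.boxPoints(r); print([onz(t,*p,0.003).round(3).tolist() for p in b], onz(t,*r[0],.003))
o=mask(t,(8,150,60),(22,255,255)); o[:, :350]=0;o[:, :][:170]=0;o[270:]=0;o[:,445:]=0
ys,xs=np.nonzero(o);print("orange top",xs.min(),xs.max(),ys.min(),ys.max(),cv2.minAreaRect(big(o)))
o=mask(s,(5,150,60),(22,255,255)); o[:, :330]=0;o[:180]=0;o[215:]=0;o[:,365:]=0
ys,xs=np.nonzero(o);print("orange side",xs.min(),xs.max(),ys.min(),ys.max())
E
```

```text
mat px ((249.66539001464844, 246.85409545898438), (72.92021942138672, 90.82278442382812), 3.5763344764709473)
[[0.425, 0.338, 0.003], [0.705, 0.332, 0.003], [0.689, 0.106, 0.003], [0.41, 0.121, 0.003]] [0.55446843 0.22427276 0.003     ]
orange top 388 407 252 256 ((398.5, 254.0), (4.0, 17.0), 90.0)
orange side 347 351 192 214
```

```bash
sleep 0
```

```text
(no output)
```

View pics/t1.png

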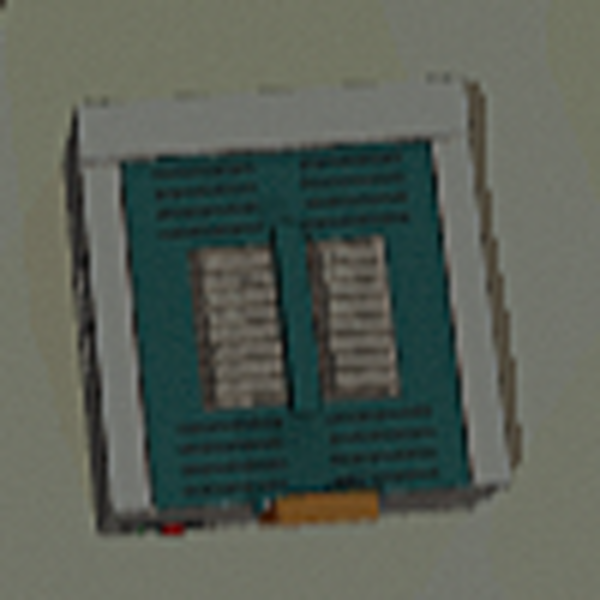

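View pics/s1.png

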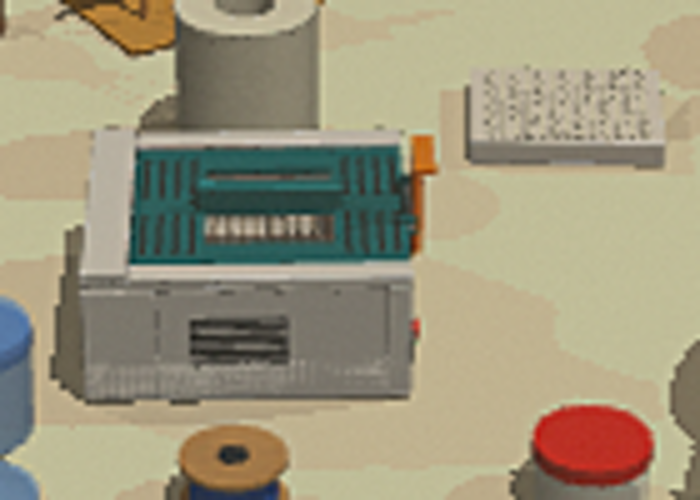

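```bash
python3 - <<'E'
from h import *
t=capture("top");s=capture("side")
h=cv2.cvtColor(t["color"],cv2.COLOR_RGB2HSV)
m=cv2.inRange(h,(85,90,25),(100,255,255)); m[:,:350]=0;m[:,440:]=0;m[:175]=0;m[268:]=0
m=cv2.morphologyEx(m,cv2.MORPH_CLOSE,np.ones((5,5)))
k=max(cv2.findContours(m,0,2)[0],key=cv2.contourArea)
hull=cv2.convexHull(k).reshape(-1,2).astype(float)
P=np.array([onz(t,u,v,.085)[:2] for u,v in hull]).astype(np.float32)
r=cv2.minAreaRect(P); print("teal rect",r); print(cv2.boxPoints(r))
print("cams",ray(t,0,0)[0],ray(s,0,0)[0])
# orange top face of lip: z .1205 (80+2.5+38)
mo=cv2.inRange(h,(8,130,50),(24,255,255)); mo[:,:380]=0;mo[:,415:]=0;mo[:245]=0;mo[262:]=0
ys,xs=np.nonzero(mo)
for u,v in [(xs.min()-.5,254),(xs.max()+.5,253),(398,ys.min()-.5),(398,ys.max()+.5)]: print("lip",u,v,onz(t,u,v,.1205).round(4))
# bystanders rough (top view)
for n,u,v,z in [("goblet",321,166,.12),("candle",164,283,.085),("jar",168,205,.116),("tin",329,293,.042),("ribbon",324,224,.033),("filter",486,292,.018),("roll",479,211,.11)]: print(n,onz(t,u,v,z).round(3))
# grip bridge crop coords
for u,v in [(275,228),(300,226),(315,410),(293,411)]: print("bridge",onz(t,345+u/6,170+v/6,.100).round(4))
E
```

```text
teal rect ((0.6053314805030823, -0.20202496647834778), (0.17366750538349152, 0.15053504705429077), 3.8842830657958984)
[[ 0.51359844 -0.1328126 ]
 [ 0.52379596 -0.28300184]
 [ 0.6970645  -0.2712373 ]
 [ 0.686867   -0.12104809]]
cams [0.32263047 0.00293669 1.33030483] [0.49146997 1.41126388 0.98400005]
lip 387.5 254 [ 0.5115 -0.176   0.1205]
lip 407.5 253 [ 0.5139 -0.2313  0.1205]
lip 398 251.5 [ 0.5182 -0.2052  0.1205]
lip 398 256.5 [ 0.5043 -0.2047  0.1205]
goblet [0.769 0.006 0.12 ]
candle [0.439 0.448 0.085]
jar [0.656 0.44  0.116]
tin [ 0.411 -0.015  0.042]
ribbon [ 0.617 -0.002  0.033]
filter [ 0.413 -0.477  0.018]
roll [ 0.635 -0.442  0.11 ]
bridge [ 0.6478 -0.1933  0.1   ]
bridge [ 0.6488 -0.2053  0.1   ]
bridge [ 0.5592 -0.2089  0.1   ]
bridge [ 0.5588 -0.1985  0.1   ]
```

>>> {"api": "send_rows", "payload": {"deltas": [1.84,-3.55,0,-0.43,1.84,-3.55,0,-0.43,1.84,-3.55,0,-0.43,1.84,-3.55,0,-0.43,1.84,-3.55,0,-0.43,1.84,-3.55,0,-0.43,1.84,-3.55,0,-0.43,1.84,-3.55,0,-0.43], "fingers": 0.65}}

```text
clock: 1.1
eef_pos: [0.2991, 0.2172, 0.2504]
tool_rot: [3.141, 0.0, 2.366]
force: [1.6, 0.5, -0.8]
finger_gap: 0.0302
```

>>> {"api": "send_rows", "payload": {"deltas": [1.84,-3.55,0,-0.43,1.84,-3.55,0,-0.43,1.84,-3.55,0,-0.43,1.84,-3.55,0,-0.43,1.84,-3.55,0,-0.43,1.84,-3.55,0,-0.43,1.84,-3.55,0,-0.43,1.84,-3.55,0,-0.43]}}

```text
clock: 1.9
eef_pos: [0.4464, -0.0671, 0.2504]
tool_rot: [3.141, 0.0, 1.885]
force: [1.2, 0.2, 0.2]
finger_gap: 0.03
```

>>> {"api": "send_rows", "payload": {"deltas": [1.84,-3.55,0,-0.43,1.84,-3.55,0,-0.43,0,0,0,0,0,0,0,0,0,0,0,0]}}

```text
clock: 2.4
eef_pos: [0.4822, -0.1358, 0.2502]
tool_rot: [-3.141, -0.0, 1.769]
force: [-0.2, 0.1, 0.7]
finger_gap: 0.0302
```

>>> {"api": "send_rows", "payload": {"deltas": [1.1,-2.4,0,-0.31,1.1,-2.4,0,-0.31,1.1,-2.4,0,-0.31,0,0,-3,0,0,0,-3,0,0,0,-2,0,0,0,-1,0,0,0,0,0]}}

```text
clock: 3.2
eef_pos: [0.515, -0.2072, 0.1596]
tool_rot: [-3.14, -0.001, 1.64]
force: [-0.0, 0.2, -0.5]
finger_gap: 0.03
```

```bash
python3 - <<'E'
from h import *
t=capture("top");s=capture("side")
crop(t,345,170,445,270,"pics/t2.png",6);crop(s,265,125,405,225,"pics/s2.png",5)
E
```

```text
(no output)
```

View pics/s2.png

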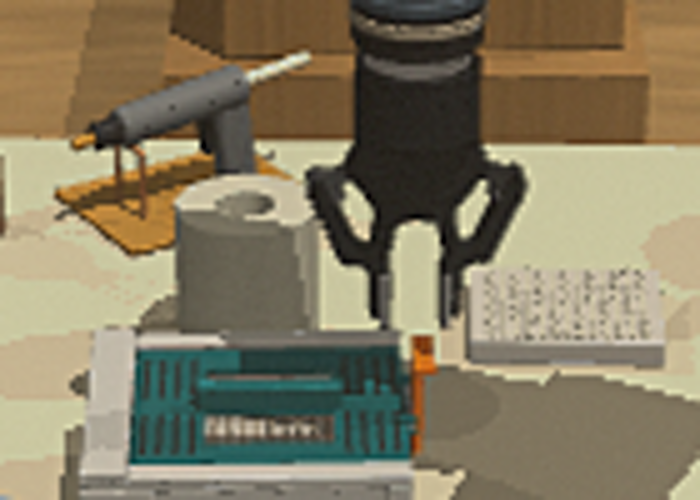

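View pics/t2.png

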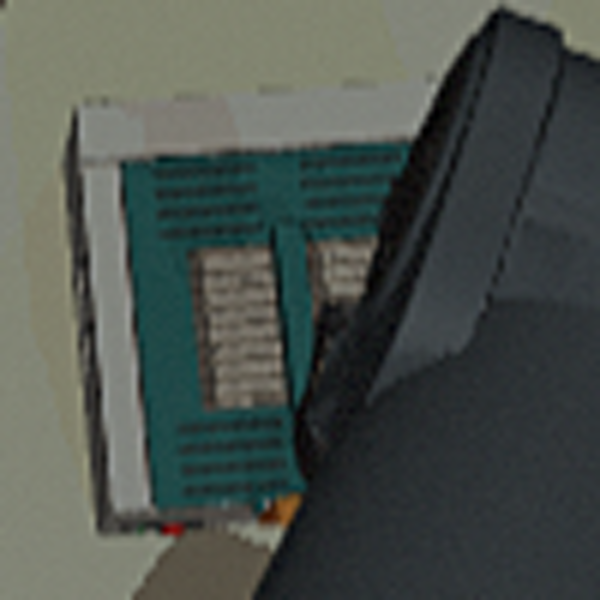

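```bash
python3 - <<'E'
from h import *
s=capture("side")
def ony(u,v,y):
    o,d=ray(s,u,v); return o+d*(y-o[1])/d[1]
for n,u,v,y in [("outer tip",265+450/5,125+328/5,-.198),("outer inner face",265+440/5,125+300/5,-.198),("inner tip",265+380/5,125+328/5,-.196),("inner face",265+390/5,125+300/5,-.196),("lip outer top",265+437/5,125+348/5,-.185),("lip outer under",265+437/5,125+372/5,-.185)]:
    print(n,ony(u,v,y).round(4))
E
```

```text
outer tip [ 0.4926 -0.198   0.1417]
outer inner face [ 0.499  -0.198   0.1608]
inner tip [ 0.5353 -0.196   0.142 ]
inner face [ 0.5293 -0.196   0.1613]
lip outer top [ 0.5002 -0.185   0.1346]
lip outer under [ 0.5   -0.185  0.118]
```

>>> {"api": "send_rows", "payload": {"deltas": [-0.7,-0.05,0,0,0,0,-1.5,0,0,0,-1.5,0,0,0,-0.9,0,0,0,0,0,0,0,0,0]}}

```text
clock: 3.95
eef_pos: [0.5088, -0.209, 0.1218]
tool_rot: [3.141, 0.0, 1.638]
force: [0.4, 0.2, -0.5]
finger_gap: 0.0301
```

```bash
python3 - <<'E'
from h import *
s=capture("side")
crop(s,305,155,385,225,"pics/s3.png",9)
print(arm.get_state()["force"])
E
```

```text
[-0.51869234 -0.63330692 -0.14615289]
```

View pics/s3.png

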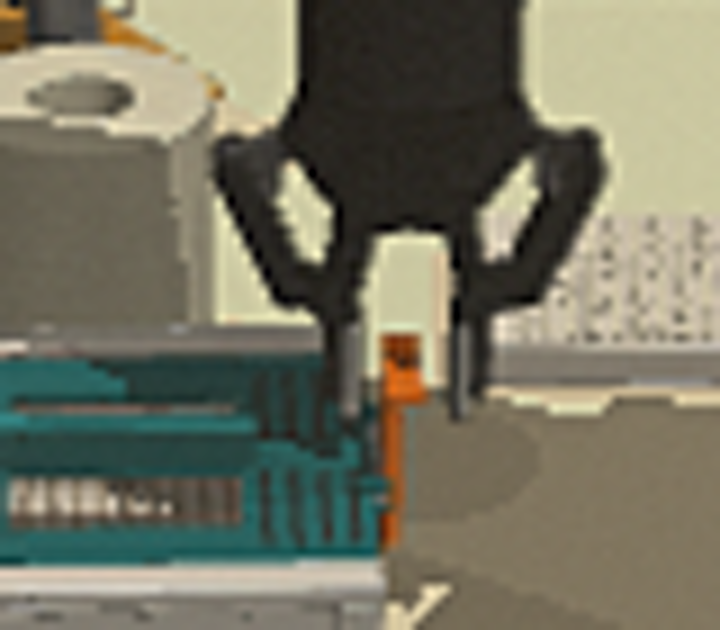

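>>> {"api": "send_rows", "payload": {"deltas": [0.3,0.02,0,0,0.3,0.02,0,0,0,0,0,0,0,0,0,0]}}

```text
clock: 4.4
eef_pos: [0.5149, -0.2085, 0.1214]
tool_rot: [-3.142, 0.0, 1.638]
force: [1.2, -0.2, -1.1]
finger_gap: 0.03
```

>>> {"api": "send_rows", "payload": {"deltas": [0.1,0.01,0,0,0.1,0.01,0,0,0,0,0,0,0,0,0,0]}}

```text
clock: 4.8
eef_pos: [0.5167, -0.2083, 0.1213]
tool_rot: [-3.141, -0.0, 1.638]
force: [-0.4, -0.2, 0.8]
finger_gap: 0.03
```

>>> {"api": "send_rows", "payload": {"deltas": [0.1,0.01,0,0,0.1,0.01,0,0,0,0,0,0,0,0,0,0]}}

```text
clock: 5.2
eef_pos: [0.5185, -0.2081, 0.1212]
tool_rot: [-3.141, -0.0, 1.638]
force: [-2.1, -0.8, 0.8]
finger_gap: 0.0301
```

>>> {"api": "send_rows", "payload": {"deltas": [0.1,0.01,0,0,0.1,0.01,0,0,0,0,0,0,0,0,0,0]}}

```text
clock: 5.6
eef_pos: [0.5207, -0.2079, 0.1213]
tool_rot: [-3.141, 0.0, 1.638]
force: [-2.3, -0.9, 2.2]
finger_gap: 0.0297
```

>>> {"api": "send_rows", "payload": {"deltas": [0.1,0.01,0,0,0.1,0.01,0,0,0,0,0,0,0,0,0,0]}}

```text
clock: 6.0
eef_pos: [0.5227, -0.2077, 0.1212]
tool_rot: [-3.141, 0.0, 1.638]
force: [-2.8, -0.4, 2.8]
finger_gap: 0.0299
```

>>> {"api": "send_rows", "payload": {"deltas": [0.1,0.01,0,0,0.1,0.01,0,0,0,0,0,0,0,0,0,0]}}

```text
clock: 6.4
eef_pos: [0.5247, -0.2075, 0.1213]
tool_rot: [-3.141, 0.0, 1.638]
force: [-3.4, -0.5, 2.8]
finger_gap: 0.0301
```

>>> {"api": "send_rows", "payload": {"deltas": [0.1,0.01,0,0,0.1,0.01,0,0,0,0,0,0,0,0,0,0]}}

```text
clock: 6.8
eef_pos: [0.5267, -0.2073, 0.1213]
tool_rot: [-3.141, 0.0, 1.638]
force: [-2.5, -0.2, 2.4]
finger_gap: 0.0301
```

```bash
python3 - <<'E'
from h import *
s=capture("side")
crop(s,305,155,385,225,"pics/s4.png",9)
st=arm.get_state();print(st["force"],st["eef_pos"])
E
```

```text
[-2.48122305 -1.24085339  2.54782014] [ 0.52670278 -0.20729012  0.1212641 ]
```

View pics/s4.png

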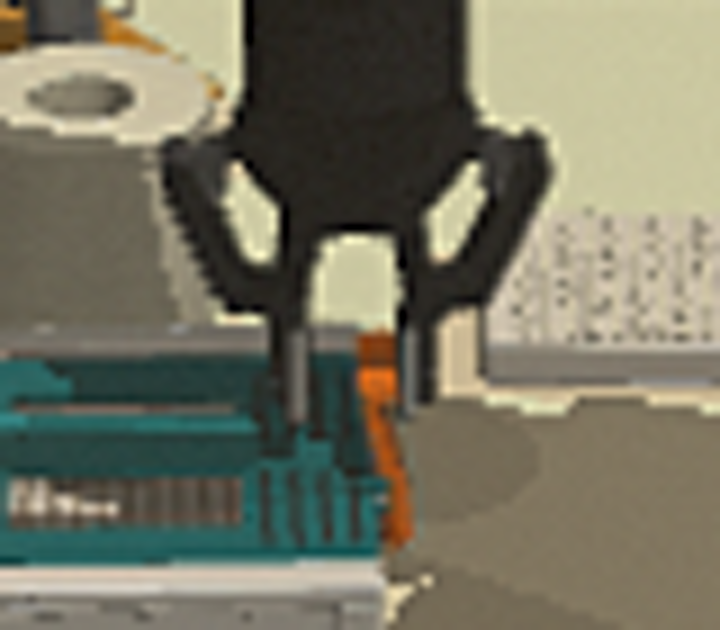

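>>> {"api": "send_rows", "payload": {"deltas": [0.1,0.01,0,0,0.1,0.01,0,0,0,0,0,0,0,0,0,0]}}

```text
clock: 7.25
eef_pos: [0.5287, -0.2071, 0.1212]
tool_rot: [-3.141, -0.0, 1.638]
force: [-3.3, -0.2, 2.7]
finger_gap: 0.0304
```

>>> {"api": "send_rows", "payload": {"deltas": [0.1,0.01,0,0,0,0,0,0,0,0,0,0]}}

```text
clock: 7.55
eef_pos: [0.5296, -0.207, 0.1213]
tool_rot: [-3.141, 0.0, 1.638]
force: [-5.4, -0.6, 3.4]
finger_gap: 0.0299
```

>>> {"api": "send_rows", "payload": {"deltas": [0.1,0.01,0.1,0,0,0,0.1,0,0,0,0,0]}}

```text
clock: 7.85
eef_pos: [0.53, -0.2069, 0.1228]
tool_rot: [-3.14, -0.0, 1.638]
force: [-6.1, -1.2, -0.4]
finger_gap: 0.0299
```

>>> {"api": "send_rows", "payload": {"deltas": [0,0,0.1,0,0,0,0.1,0,0,0,0,0]}}

```text
clock: 8.15
eef_pos: [0.5304, -0.2069, 0.125]
tool_rot: [-3.141, -0.0, 1.638]
force: [-5.6, -0.8, -0.6]
finger_gap: 0.03
```

>>> {"api": "send_rows", "payload": {"deltas": [0.05,0,0.1,0,0,0,0.1,0,0,0,0,0]}}

```text
clock: 8.45
eef_pos: [0.5309, -0.2069, 0.1271]
tool_rot: [-3.141, -0.0, 1.638]
force: [-5.1, -1.7, 0.6]
finger_gap: 0.0298
```

```bash
python3 - <<'E'
from h import *
s=capture("side")
crop(s,305,155,385,225,"pics/s5.png",9)
st=arm.get_state();print(st["force"],st["eef_pos"])
E
```

```text
[-4.27138966 -1.73734369 -0.36192565] [ 0.53081302 -0.20685781  0.12699391]
```

View pics/s5.png

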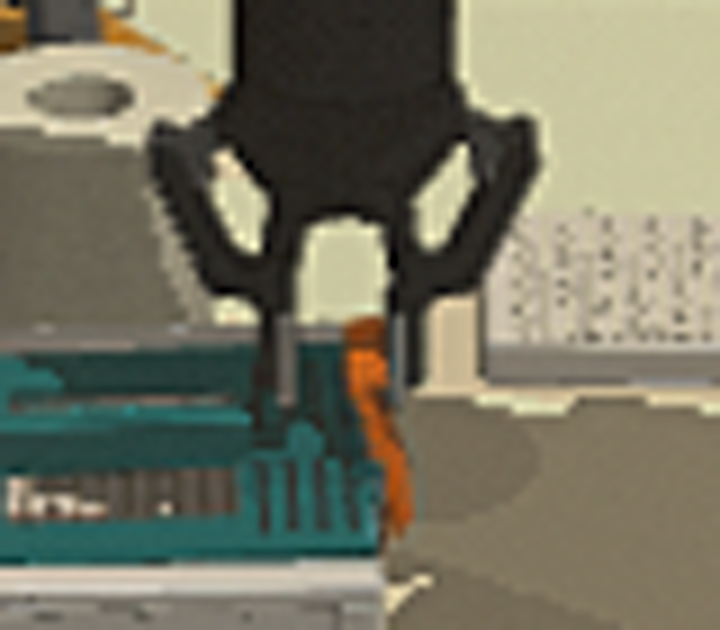

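The tab is in and its side is rising (tab bottom moved from row 545 to 530 in the crop). Continuing.

>>> {"api": "send_rows", "payload": {"deltas": [0.05,0,0.1,0,0.05,0,0.1,0,0.05,0,0.1,0,0,0,0,0]}}

```text
clock: 8.9
eef_pos: [0.5317, -0.2068, 0.1298]
tool_rot: [-3.139, -0.0, 1.638]
force: [-7.3, -1.1, -0.7]
finger_gap: 0.0299
```

>>> {"api": "send_rows", "payload": {"deltas": [0.05,0,0.1,0,0.05,0,0.1,0,0.05,0,0.1,0,0,0,0,0]}}

```text
clock: 9.3
eef_pos: [0.5325, -0.2067, 0.1327]
tool_rot: [-3.138, -0.001, 1.638]
force: [-8.9, -1.2, 0.3]
finger_gap: 0.0298
```

>>> {"api": "send_rows", "payload": {"deltas": [0.05,0,0.1,0,0.05,0,0.1,0,0.05,0,0.1,0,0,0,0,0]}}

```text
clock: 9.7
eef_pos: [0.5335, -0.2067, 0.1356]
tool_rot: [-3.137, -0.001, 1.638]
force: [-11.5, -2.1, -0.1]
finger_gap: 0.0303
```

```bash
python3 - <<'E'
from h import *
s=capture("side")
crop(s,305,155,385,225,"pics/s6.png",9)
st=arm.get_state();print(st["force"],st["eef_pos"])
E
```

```text
[-12.2330046   -2.37497308  -0.0558442 ] [ 0.53347367 -0.20667989  0.13549513]
```

View pics/s6.png

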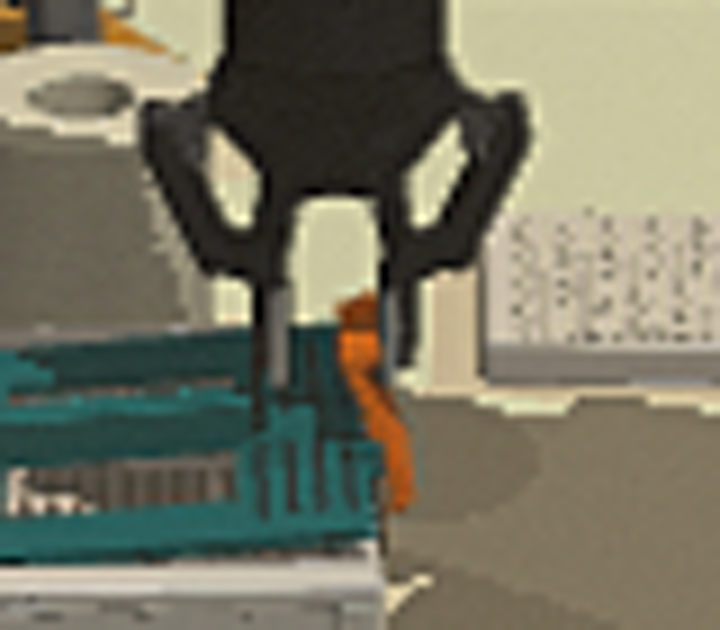

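>>> {"api": "send_rows", "payload": {"deltas": [0,0,0.1,0,0,0,0.1,0,-0.02,0,0.1,0,0,0,0,0]}}

```text
clock: 10.15
eef_pos: [0.5342, -0.2067, 0.1388]
tool_rot: [-3.139, -0.001, 1.638]
force: [-8.3, 0.0, -0.1]
finger_gap: 0.0298
```

>>> {"api": "send_rows", "payload": {"deltas": [-0.02,0,0.1,0,0,0,0.1,0,0,0,0.1,0,0,0,0,0]}}

```text
clock: 10.55
eef_pos: [0.5349, -0.2067, 0.142]
tool_rot: [-3.141, -0.001, 1.638]
force: [-5.0, -0.7, -1.4]
finger_gap: 0.0297
```

>>> {"api": "send_rows", "payload": {"deltas": [-0.15,-0.01,0,0,-0.15,-0.01,0,0,-0.15,-0.01,0,0,0,0,0,0]}}

```text
clock: 10.95
eef_pos: [0.5308, -0.2071, 0.1423]
tool_rot: [3.141, -0.0, 1.638]
force: [-1.8, -0.4, -0.5]
finger_gap: 0.0299
```

>>> {"api": "send_rows", "payload": {"deltas": [-0.15,-0.01,0,0,-0.15,-0.01,0,0,-0.15,-0.01,0,0,0,0,0,0]}}

```text
clock: 11.35
eef_pos: [0.5263, -0.2076, 0.1424]
tool_rot: [3.141, 0.0, 1.638]
force: [-1.9, 0.1, -1.3]
finger_gap: 0.03
```

```bash
python3 - <<'E'
from h import *
s=capture("side")
crop(s,305,155,385,225,"pics/s7.png",9)
st=arm.get_state();print(st["force"],st["eef_pos"])
E
```

```text
[-1.64870626 -0.51283748 -0.46018125] [ 0.5263818  -0.2075734   0.14238695]
```

View pics/s7.png

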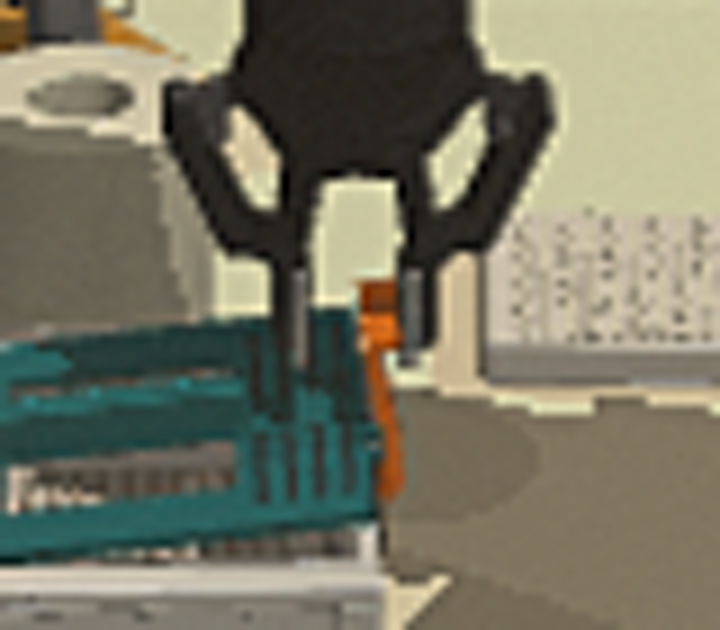

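>>> {"api": "send_rows", "payload": {"deltas": [-0.15,-0.01,0,0,-0.15,-0.01,-0.05,0,-0.15,-0.01,-0.1,0,0,0,0,0]}}

```text
clock: 11.8
eef_pos: [0.5218, -0.2079, 0.1408]
tool_rot: [3.141, 0.0, 1.638]
force: [-0.7, 0.1, 0.4]
finger_gap: 0.0297
```

>>> {"api": "send_rows", "payload": {"deltas": [-0.2,-0.01,-0.1,0,-0.3,-0.02,0,0,-0.3,-0.02,0,0,0,0,0,0]}}

```text
clock: 12.2
eef_pos: [0.5134, -0.2083, 0.1398]
tool_rot: [-3.141, -0.0, 1.638]
force: [-0.7, 0.3, 0.9]
finger_gap: 0.0297
```

```bash
python3 - <<'E'
from h import *
s=capture("side")
crop(s,305,155,385,225,"pics/s8.png",9)
st=arm.get_state();print(st["force"],st["eef_pos"])
E
```

```text
[ 0.01313155 -0.44815836 -0.03597822] [ 0.51369048 -0.20830435  0.13990074]
```

View pics/s8.png

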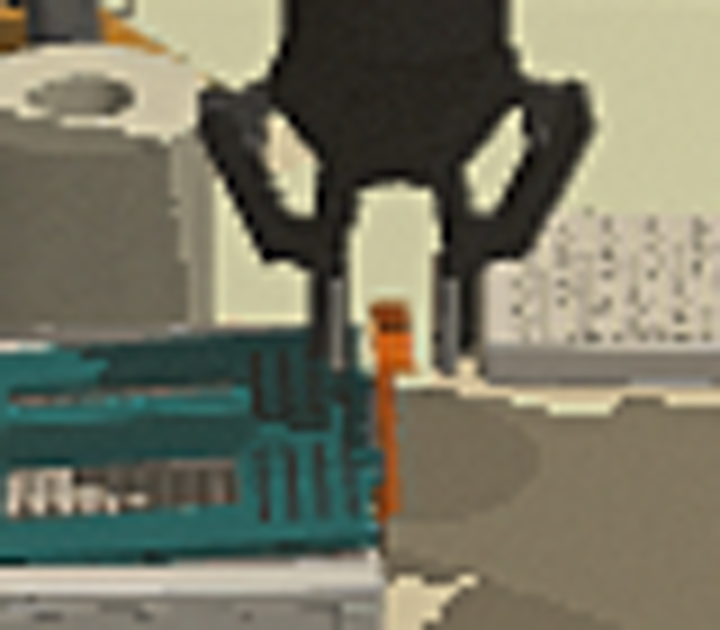

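>>> {"api": "send_rows", "payload": {"deltas": [0,0,3,0,0,0,3,-0.9,0,0,2,-0.94,1.2,0.1,0,-0.94,1.2,0.1,0,-0.94,1.2,0.1,0,-0.94,1.2,0.1,0,-0.94,1.2,0.1,0,-0.94], "fingers": 0.42}}

```text
clock: 13.05
eef_pos: [0.5744, -0.2032, 0.2198]
tool_rot: [3.142, -0.0, 0.72]
force: [1.2, -0.6, 0.3]
finger_gap: 0.0498
```

>>> {"api": "send_rows", "payload": {"deltas": [1.2,0.1,0,-0.94,1.2,0.02,0,-0.94,0.2,0,0,-0.94,0,0,0,-0.94,0,0,0,-0.95,0,0,0,0,0,0,0,0]}}

```text
clock: 13.75
eef_pos: [0.5998, -0.2021, 0.2197]
tool_rot: [-3.141, 0.0, 0.071]
force: [-0.8, -0.1, -0.2]
finger_gap: 0.0495
```

```bash
python3 - <<'E'
from h import *
s=capture("side");t=capture("top")
crop(s,245,105,405,225,"pics/s9.png",5)
crop(t,345,170,445,270,"pics/t9.png",6)
st=arm.get_state();print(st["force"],st["eef_pos"],st["tool_rot"],st["joint_positions"])
E
```

```text
[ 0.42995321  0.18190663 -0.16538372] [ 0.5998267  -0.2020861   0.21979716] [-3.14149184e+00 -3.20731977e-05  7.04385612e-02] [-3.25011743e-01  4.36045792e-01  2.02060252e-01  1.33682003e+00
  1.05392159e-04  2.74614235e+00]
```

View pics/s9.png

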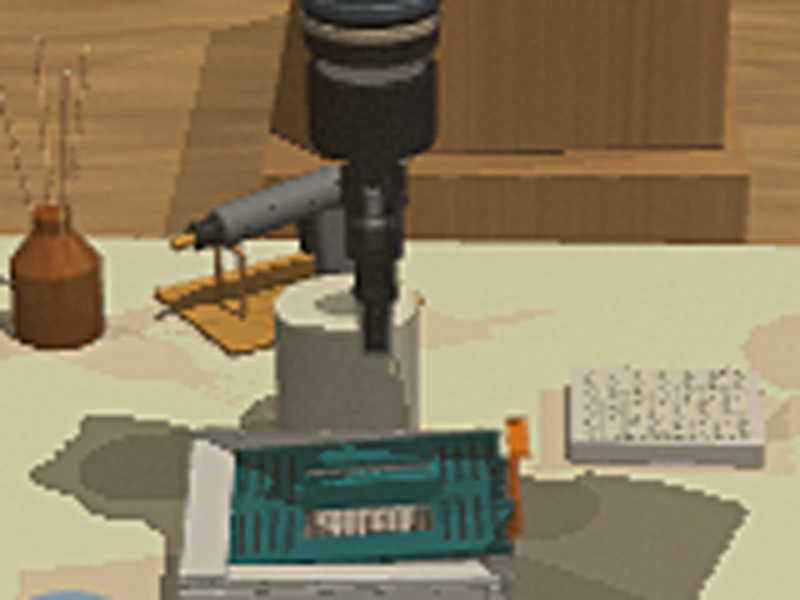

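View pics/t9.png

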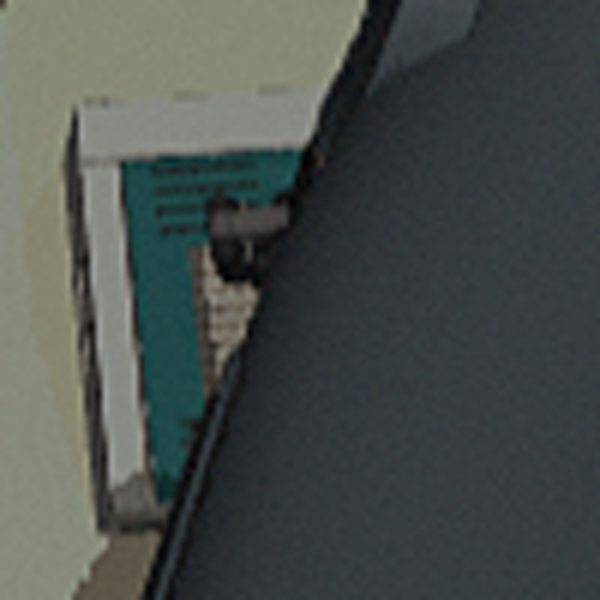

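>>> {"api": "send_rows", "payload": {"deltas": [0,0,-3,0,0,0,-3,0,0,0,-2,0,0,0,-1,0,0,0,-1,0,0,0,-1,0,0,0,-1.1,0,0,0,0,0]}}

```text
clock: 14.65
eef_pos: [0.5992, -0.2019, 0.0975]
tool_rot: [-3.141, 0.002, 0.068]
force: [-0.7, 0.5, -1.0]
finger_gap: 0.0494
```

>>> {"api": "send_rows", "payload": {"deltas": [0,0,0,0,0,0,0,0,0,0,0,0,0,0,0,0,0,0,0,0], "fingers": 1}}

```text
clock: 15.15
eef_pos: [0.6002, -0.2022, 0.0996]
tool_rot: [3.141, -0.001, 0.067]
force: [-0.9, 0.2, 6.0]
finger_gap: 0.0133
```

```bash
python3 - <<'E'
from h import *
s=capture("side")
crop(s,245,105,405,225,"pics/s10.png",5)
st=arm.get_state();print(st["force"],st["eef_pos"],st["tool_rot"],st["finger_gap"])
E
```

```text
[-0.58893383  0.38900628  6.31644641] [ 0.60021947 -0.20217626  0.09959202] [ 3.14125320e+00 -1.25014848e-03  6.75091698e-02] 0.012686132855954206
```

View pics/s10.png

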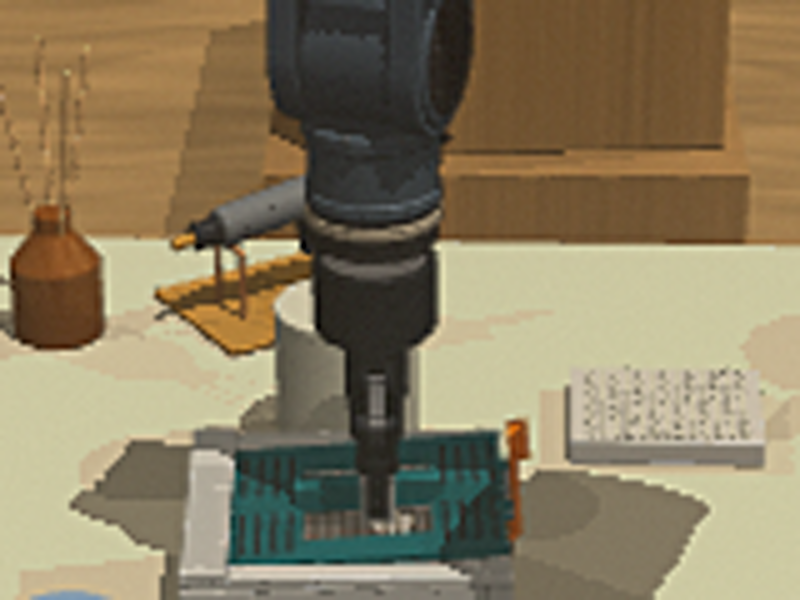

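>>> {"api": "send_rows", "payload": {"deltas": [0,0,0.1,0,0,0,0.1,0,0,0,0.1,0,0,0,0,0]}}

```text
clock: 15.6
eef_pos: [0.5996, -0.202, 0.1015]
tool_rot: [-3.141, 0.001, 0.067]
force: [-0.2, 0.0, -2.4]
finger_gap: 0.0129
```

>>> {"api": "send_rows", "payload": {"deltas": [-0.2,-0.01,0,0,-0.2,-0.01,0,0,-0.2,-0.02,0,0,0,0,0,0]}}

```text
clock: 16.0
eef_pos: [0.5934, -0.2025, 0.1018]
tool_rot: [-3.141, 0.0, 0.067]
force: [-0.8, -0.6, -3.6]
finger_gap: 0.0127
```

>>> {"api": "send_rows", "payload": {"deltas": [-0.2,-0.01,0,0,-0.2,-0.01,0,0,-0.2,-0.02,0,0,0,0,0,0]}}

```text
clock: 16.4
eef_pos: [0.5875, -0.2029, 0.1018]
tool_rot: [-3.141, 0.0, 0.067]
force: [0.9, -0.2, -2.4]
finger_gap: 0.0127
```

```bash
python3 - <<'E'
from h import *
s=capture("side")
crop(s,245,105,405,225,"pics/s11.png",5)
st=arm.get_state();print(st["force"],st["eef_pos"],st["tool_rot"],st["finger_gap"])
E
```

```text
[ 0.29729335 -0.79286775 -3.32248152] [ 0.58766621 -0.2029124   0.10180828] [-3.14143886e+00  3.45235080e-05  6.73117713e-02] 0.012774953800332643
```

View pics/s11.png

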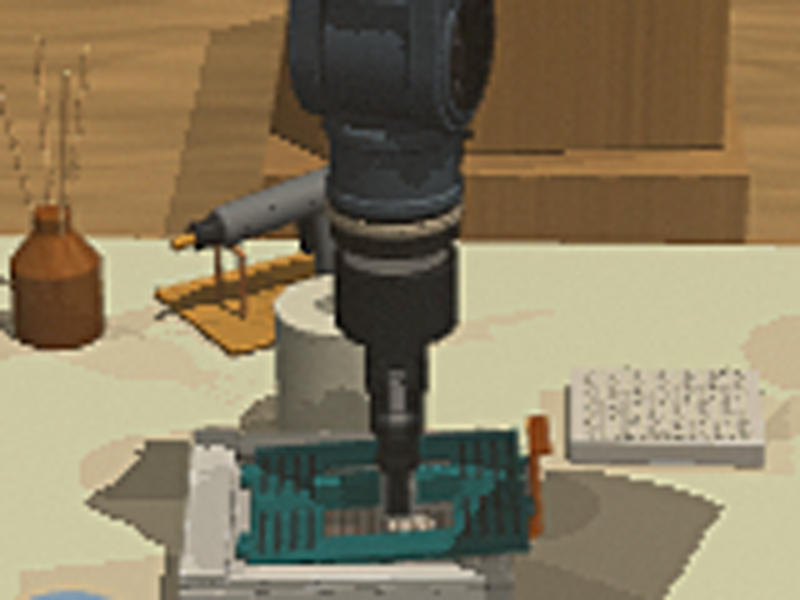

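The cover follows freely and its lugs are coming out from under the ledge at (240,500) in the crop. I'll draw it a bit farther, then lift.

>>> {"api": "send_rows", "payload": {"deltas": [-0.2,-0.01,0,0,-0.2,-0.01,0,0,-0.2,-0.02,0,0,-0.2,-0.01,0,0,0,0,0,0]}}

```text
clock: 16.95
eef_pos: [0.5795, -0.2034, 0.1018]
tool_rot: [-3.141, 0.0, 0.067]
force: [0.1, -0.4, -3.3]
finger_gap: 0.0129
```

>>> {"api": "send_rows", "payload": {"deltas": [0,0,0.2,0,0,0,0.3,0,0,0,0.5,0,0,0,0,0]}}

```text
clock: 17.35
eef_pos: [0.5804, -0.2036, 0.1127]
tool_rot: [3.141, -0.001, 0.067]
force: [0.9, -0.2, -3.2]
finger_gap: 0.0129
```

>>> {"api": "send_rows", "payload": {"deltas": [0,0,1,0,0,0,2,0,0,0,2,0,0,0,2,0,0,0,2,0,0,0,2,0,0,0,0,0]}}

```text
clock: 18.05
eef_pos: [0.5811, -0.2038, 0.2251]
tool_rot: [3.14, -0.005, 0.067]
force: [0.6, -0.4, -3.3]
finger_gap: 0.0128
```

```bash
python3 - <<'E'
from h import *
s=capture("side")
crop(s,245,85,405,205,"pics/s12.png",5)
st=arm.get_state();print(st["force"],st["eef_pos"],st["tool_rot"],st["finger_gap"])
E
```

```text
[-0.1400941  -0.08079548 -3.4270779 ] [ 0.58051127 -0.20360453  0.22321528] [ 3.14053272e+00 -2.71062212e-03  6.74759900e-02] 0.01307594627487469
```

View pics/s12.png

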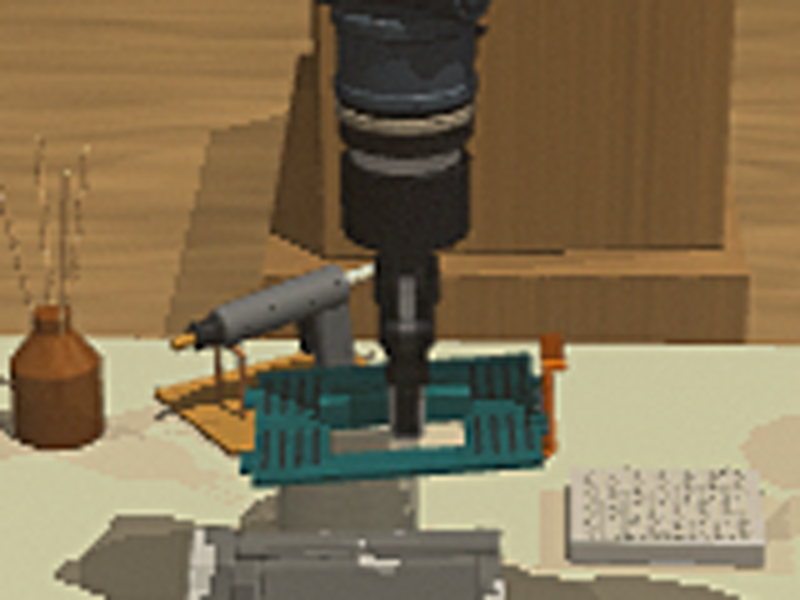

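>>> {"api": "send_rows", "payload": {"deltas": [-0.2,1,0,0.2,-0.2,2,0,0.2,-0.2,3,0,0.25,-0.2,3,0,0.25,-0.2,3,0,0.25,-0.2,3,0,0.25,-0.2,3,0,0.25,-0.2,3,0,0.25]}}

```text
clock: 18.9
eef_pos: [0.5625, 0.0084, 0.2204]
tool_rot: [-3.141, 0.002, 0.336]
force: [-0.2, -0.7, -2.4]
finger_gap: 0.0131
```

>>> {"api": "send_rows", "payload": {"deltas": [-0.2,3,0,0.25,-0.2,3,0,0.25,-0.2,3,0,0.25,-0.2,3,0,0.25,-0.2,3,0,0.2,-0.2,3,0,0,-0.2,2,0,0,-0.2,1.6,0,0]}}

```text
clock: 19.7
eef_pos: [0.5465, 0.2242, 0.2204]
tool_rot: [-3.141, 0.002, 0.503]
force: [-0.4, -0.1, -2.7]
finger_gap: 0.0132
```

>>> {"api": "send_rows", "payload": {"deltas": [0,0,0,0,0,0,0,0,0,0,0,0]}}

```text
clock: 20.0
eef_pos: [0.5477, 0.2219, 0.2215]
tool_rot: [3.142, 0.001, 0.5]
force: [0.0, 0.0, -2.7]
finger_gap: 0.0128
```

```bash
python3 - <<'E'
from h import *
s=capture("side");t=capture("top")
crop(s,225,205,425,355,"pics/s13.png",4)
crop(t,170,160,330,310,"pics/t13.png",4)
st=arm.get_state();print(st["force"],st["eef_pos"],st["tool_rot"],st["finger_gap"],st["joint_positions"])
E
```

```text
[-0.58844495  0.30482335 -3.68967193] [0.54787909 0.22175744 0.22173268] [3.14155913e+00 2.07632359e-04 4.99261563e-01] 0.012876120247635006 [ 3.84627572e-01  3.62031401e-01  9.07977559e-02  1.29976512e+00
 -5.70560305e-05  3.02695867e+00]
```

View pics/s13.png

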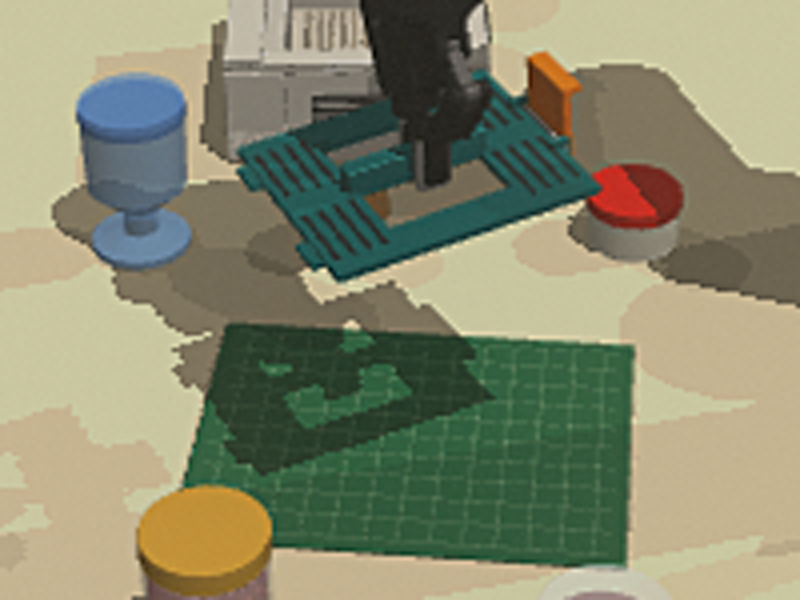

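View pics/t13.png

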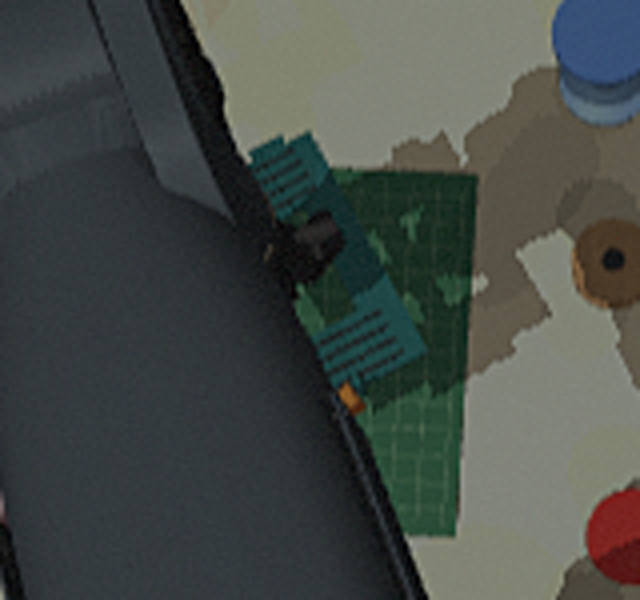

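>>> {"api": "send_rows", "payload": {"deltas": [0.1,0,-2,0,0,0,-4,0,0,0,-4,0,0,0,-4,0,0,0,-2.5,0,0,0,-1,0,0,0,-0.6,0,0,0,0,0]}}

```text
clock: 20.9
eef_pos: [0.5493, 0.2225, 0.0412]
tool_rot: [-3.142, -0.001, 0.5]
force: [0.6, 0.4, -2.0]
finger_gap: 0.0131
```

>>> {"api": "send_rows", "payload": {"deltas": [0,0,0,0,0,0,-0.2,0,0,0,0,0]}}

```text
clock: 21.2
eef_pos: [0.5492, 0.2228, 0.0395]
tool_rot: [3.142, -0.001, 0.5]
force: [-0.5, -0.4, -2.3]
finger_gap: 0.0127
```

>>> {"api": "send_rows", "payload": {"deltas": [0,0,-0.2,0,0,0,0,0]}}

```text
clock: 21.4
eef_pos: [0.5487, 0.2226, 0.0368]
tool_rot: [-3.142, -0.0, 0.5]
force: [-0.0, -0.1, -3.2]
finger_gap: 0.0129
```

```bash
python3 - <<'E'
from h import *
s=capture("side")
crop(s,225,205,425,355,"pics/s14.png",4)
st=arm.get_state();print(st["force"],st["eef_pos"],st["tool_rot"],st["finger_gap"])
E
```

```text
[-0.16796159 -0.12334605 -1.42108846] [0.54875479 0.22260798 0.03676866] [-3.14149340e+00  7.53605335e-05  5.00314519e-01] 0.013276181820395753
```

View pics/s14.png

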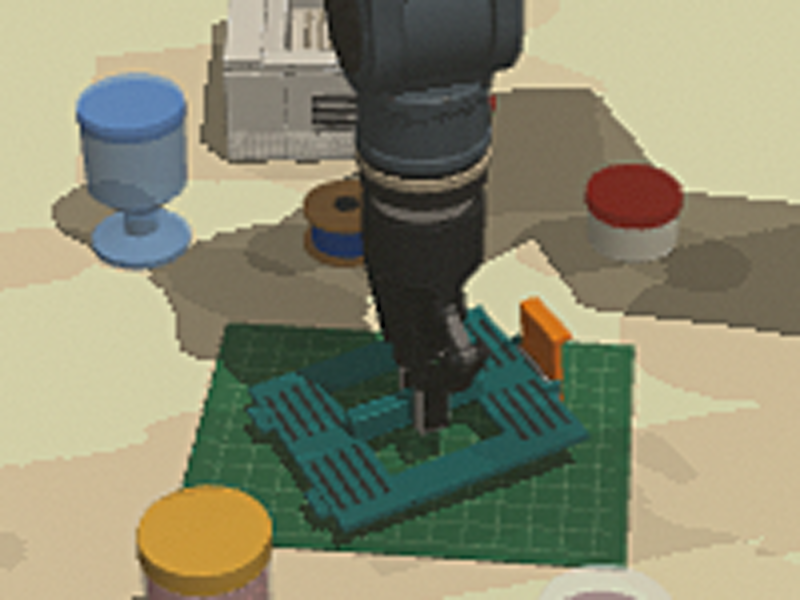

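Just above the mat, centred; lowering until contact.

>>> {"api": "send_rows", "payload": {"deltas": [0,0,-0.2,0,0,0,0,0]}}

```text
clock: 21.65
eef_pos: [0.5487, 0.2226, 0.0345]
tool_rot: [-3.141, 0.0, 0.5]
force: [-0.2, 0.7, -2.6]
finger_gap: 0.013
```

>>> {"api": "send_rows", "payload": {"deltas": [0,0,-0.2,0,0,0,0,0]}}

```text
clock: 21.85
eef_pos: [0.5491, 0.2227, 0.0329]
tool_rot: [-3.142, -0.0, 0.5]
force: [-0.5, -0.2, 1.8]
finger_gap: 0.0131
```

>>> {"api": "send_rows", "payload": {"deltas": [0,0,-0.1,0,0,0,0,0]}}

```text
clock: 22.05
eef_pos: [0.5492, 0.2228, 0.0323]
tool_rot: [3.142, -0.001, 0.5]
force: [-0.1, 0.4, 6.0]
finger_gap: 0.0129
```

>>> {"api": "send_rows", "payload": {"deltas": [0,0,0,0,0,0,0,0,0,0,0,0,0,0,0,0,0,0,0,0], "fingers": 0.45}}

```text
clock: 22.55
eef_pos: [0.5488, 0.2226, 0.0317]
tool_rot: [-3.142, 0.0, 0.5]
force: [0.4, -0.5, -0.0]
finger_gap: 0.0467
```

>>> {"api": "send_rows", "payload": {"deltas": [0,0,0.5,0,0,0,1,0,0,0,2,0,0,0,3,0,0,0,4,0,0,0,4,0,0,0,3,0,0,0,0,0]}}

```text
clock: 23.35
eef_pos: [0.5507, 0.2234, 0.2125]
tool_rot: [3.141, -0.008, 0.5]
force: [0.0, 0.6, 0.0]
finger_gap: 0.0472
```

>>> {"api": "send_rows", "payload": {"deltas": [-3,-3,0,0,-3,-4,0,0,-3,-4,0,0,-2,-4,0,0,0,-4,0,0,0,-3,0,0,0,0,0,0,0,0,0,0]}}

```text
clock: 24.15
eef_pos: [0.4387, 0.0022, 0.207]
tool_rot: [-3.141, -0.0, 0.498]
force: [0.4, 0.1, -1.2]
finger_gap: 0.0471
```

```bash
python3 - <<'E'
from h import *
s=capture("side");t=capture("top")
crop(s,195,175,455,370,"pics/s15.png",3)
crop(t,140,130,440,330,"pics/t15.png",2)
h=cv2.cvtColor(t["color"],cv2.COLOR_RGB2HSV)
m=cv2.inRange(h,(86,90,25),(100,255,255)); m[:,300:]=0;m[:190]=0;m[305:]=0
m=cv2.morphologyEx(m,cv2.MORPH_OPEN,np.ones((2,2)))
k=max(cv2.findContours(cv2.morphologyEx(m,cv2.MORPH_CLOSE,np.ones((5,5))),0,2)[0],key=cv2.contourArea)
r=cv2.minAreaRect(k);print(r,onz(t,*r[0],.02))
st=arm.get_state();print(st["force"],st["eef_pos"],st["finger_gap"])
E
```

```text
((247.99307250976562, 246.23703002929688), (55.82353210449219, 51.29411697387695), 61.927513122558594) [0.55340866 0.22649907 0.02      ]
[ 0.9020544   0.62915599 -0.18513659] [0.43876814 0.00318224 0.20676944] 0.04681814160338169
```

View pics/s15.png

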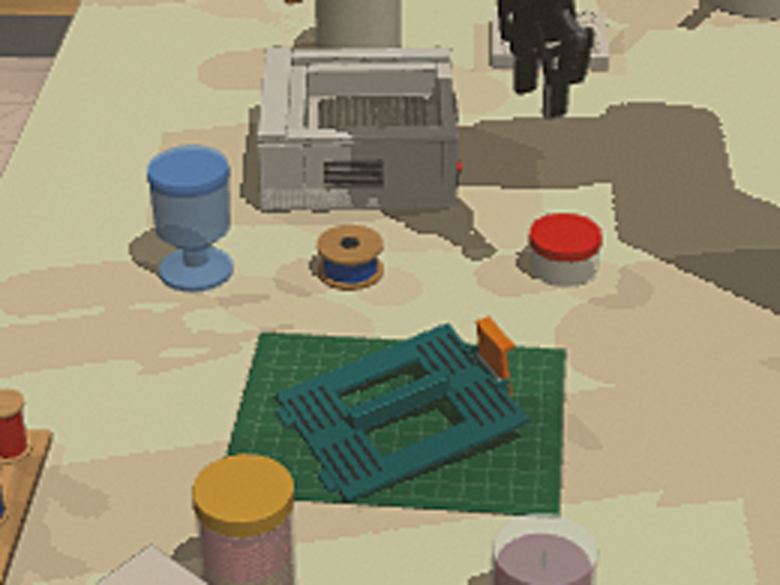

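View pics/t15.png

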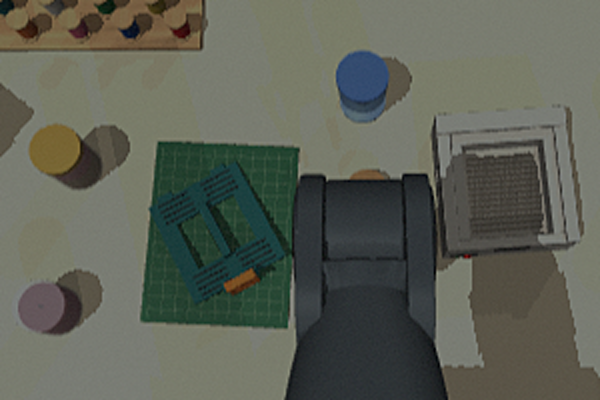

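The cover lies right way up in the mat's middle, about 2–3 mm off centre. The arm is clear and everything else is where it was.

```bash
python3 -c "
from plant import ticket; print(ticket.close_job())"
```

```text
the job is handed in; nothing more can be done
None
```

The cover is off the collector and lies right way up in the middle of the green mat. I handed the job in at about 24 s of the 72 s allowed; the hand-in gives no verdict.

- **Tab and catch:** I pushed the tab in at its lip with one finger pad and raised that edge about 20 mm with the tab held in. The push peaked at about 12 N in the readings. I then let the hook come to rest on top of the catch.
- **Cover:** I gripped the bridge, drew the cover about 20 mm towards the tab side, lifted it and carried it over. I set it down until the reading changed by about 9 N (6 N upward) and let go. It is turned about 25° on the mat, because the last joint was near the end of its range.

**Last checks:**
- In the top view the cover's centre is about 2–3 mm from the mat's centre.
- It leans slightly on its hook, as expected.
- The gripper is open and about 20 cm up, with no contact force beyond about 1 N of sensor noise.
- By eye, the bystanders I could see have not moved. The arm or the picture's edge hid parts of the paper roll and the new filter, but the path stayed clear of them.
- No check failed. The side and top views differed by about 4–5 mm on where the lip was, so I found it by touch instead.

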